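# Fish the stirring paddle out of the water bath

## Robot

A 7-joint arm with a two-finger parallel gripper is mounted at the origin on the work surface. World frame = base frame: x ahead of the robot, y to its left, z up, the work surface at z = 0. Lengths are in m, angles in rad, forces in N, time in s.
With the tool pointing down it reaches from about 0.375 to 0.925 m from the base axis. Payload 3.1 kg.
Tool frame: the origin (TCP) lies at the very end of the fingers, on their centre line; the grasp point (between the pads) lies 19 mm behind it (env.grip_depth is the distance from the TCP to the grasp point, in m); z points along the fingers, x is the direction in which the jaws open and shut, and the axes are right-handed (so a half turn about z gives the same grasp; the last joint's range is limited). The gripper opens to 85 mm and grips with 20 to 120 N. Pads are 22 mm wide; open, the fingers measure 114 mm over their backs; the gripper's body (76 mm by 85 mm) begins 54 mm behind the grasp point. The pads swing forward as they close: fully open they stand 13 mm farther back than shut.
Start: joints at [1.251, 0.383, 0.044, 1.598, -0.018, 1.161, -0.05], TCP at [0.143, -0.634, 0.231] pointing down, gripper open.
Joint ranges: [-2.61, 2.61], [-0.41, 2.15], [-1.48, 1.57], [0, 2.5], [-1.57, 4.71], [0.05, 1.97], [-2.85, 2.85]. Speed limits (rad/s): [2.79, 2.79, 3.14, 3.14, 3.14, 3.14, 3.14].

## Interface

Orientations are given as a rotation vector (axis times angle).
In Python, from cell import env gives the robot as it stands.
- The arm moves only by the tool play_rows, never from a script. Its argument "increments" is one flat list of numbers, 7 for each row, row after row: the gripper command: -1 is fully open, 1 is shut, values between are in proportion, then the shift along the tool's x, y, z scaled (see below), then the turn, a rotation vector about the tool's x, y, z scaled (see below). A call has 1 to 8 rows; each row is the pose to reach, as a shift and turn from the pose measured when the call began, along the tool's axes at that moment; what a row does not reach only later rows make up. The controller multiplies each number of a shift by 0.1 m and each number of a turn by pi/2 rad. A row lasts 1/8 s, in which the tool goes at most 62.5 mm and 10.7 degrees, less where a joint would pass 70% of its speed; a pose out of reach is approached as far as the arm can. A call with a number of a shift or a turn outside -1 to 1 is refused whole. A call with a gripper value outside its range is refused whole. The fingers move at their own pace and stop on an object; "newtons" is the grip in N (left out, the last holds). Time passes only in rows, so rows that repeat a pose let the fingers close. It gives the time, the measured TCP pose, the force and the opening at its end, in the units of the state.
- env.observe(): the state, without advancing time (a new reading comes with each control period).
- env.camera(name): name is "side" or "top" or "wrist"; returns a dict with "frame" (384x512x3 uint8, red, green, blue), "fov_y" (degrees; the focal length in pixels is half the picture's height over the tangent of half this angle, whatever the lens; pixels are square), "cx", "cy" (the principal point, pixels), "distortion" ([k1, k2, p1, p2, k3] as OpenCV has them; the pictures are not rectified), "R" (3x3) and "t" (3): a world point X has camera coordinates R X + t; the wrist camera has in their place "hand_eye" (4x4, takes a point from camera to tool coordinates, whose origin is the TCP and whose axes are the tool frame's). Camera axes: x right, y down, z forward; pixel columns grow to the right and rows downward; lengths in m; the calibration is good to about 2 mm. A picture is of the moment at which its call begins: read the wrist's pose just before it. There is no depth.
- env.sign_off(): hands the job in, once; it reports no verdict.
The state is a dict: "clock": time; "joint_positions": joint angles; "qd": joint speeds; "tau": joint torques, N m; "ee_pos": TCP position; "ee_rot": TCP orientation; "force": force on the tool from outside, world axes, zero at the start; "wrist_torque": the same for the moment, N m; "width": finger opening in m.
Only numpy, scipy, OpenCV 4.12 (cv2) and the standard library are available. Lean on these libraries where they do the work, as an engineer would, in place of code of your own. Each camera call takes 0.05 s, during which the arm holds its last target.

## Task

The stirring paddle has slipped into the drained two-hole water bath and lies under its deck, longer than the hole is wide. Work it out through the open hole one end first, tilted, without wrenching it against the deck, and finish while still holding it in the gripper, still, with the whole paddle well clear above the bath (at least 5 cm above the deck) and over it so that drips fall back. Leave the cover on the other hole and everything on the bench where it is.

Things in the scene. Friction and masses are not known exactly. Their poses are not given: they have to be found in the camera images.
- bath: stainless two-hole water bath, fixed: case 210 (its x) x 410 (its y) mm, origin on the bench under its centre, z up, white control panel on its +x face. Its top, the deck, is a flat fixed plate 5 mm thick, top face 165 mm above the bench, with two round holes 130 mm across, 85 mm either side of centre along y. Nothing on the deck stands taller than the 27 mm cover.
- shelf_mid (a point): centre of the flat perforated shelf inside the bath, top face: 48 mm below the deck's top, 117 mm above the bench. The drained tank above it is one open space under the whole deck, 186 (bath x) x 390 (bath y) mm inside, with nothing in it but the paddle.
- hole_a (a point): centre of the hole at the bath's -y end, level with the top of the deck. One of the two holes is open, the other lies under the cover; which one changes.
- hole_b (a point): centre of the hole at the bath's +y end, level with the top of the deck
- paddle_mid (a point): centre of the white plastic stirring paddle (about 60 g), lying flat on the shelf below the open hole, roughly along the bath's length, both ends under the deck. 210 mm long along its x (blade at +x), z up as it lies. Flat handle 16 mm wide, 10 mm thick, from 105 mm behind this point to 40 mm ahead; then the blade, 36 mm wide, 6 mm thick. Point 5 mm above the shelf.
- blade_end (a point): middle of the blade's end face, 105 mm from the centre; axes as the paddle's
- handle_end (a point): middle of the handle's end face, 105 mm from the centre; axes as the paddle's
- cover_mid (a point): the round stainless cover lying over the hole that is not open (same make as the spare cover): stepped flat disc 150 mm across, 7.5 mm thick at the middle, black knob 26 mm across, 27 mm high in all; point half-way up, on its axis. It stays where it is.
- spare_cover_mid (a point): bystander: the cover taken off the open hole, same size, lying on the bench beside the bath; point half-way up
- beaker: bystander: glass beaker, 74 mm across, 95 mm high, on the bench; origin under its centre
- flask: bystander: conical glass flask, 84 mm across, 125 mm high; origin under its centre
- reagent: bystander: amber glass bottle, 60 mm across, 130 mm high; origin under its centre
- tip_box: bystander: white pipette-tip box 85 x 120 x 51 mm; origin under its centre
- tube_rack: bystander: aluminium test-tube rack 60 x 200 mm, 107 mm high with its tubes; origin under its centre
- paddle: the same stirring paddle, with its origin under its centre, on its underside, 5 mm below point paddle_mid; axes as above
Mind the look-alikes: they are no part of the job. There is more than one size of the paddle; the job needs the smallest.

How it is judged:
By the outcome, as a careful person would: the job done as asked, in the order asked, and still so for the second after the job is handed in, while the arm keeps its last pose, push and grip.
It also fails if it takes over 45 s, if anything falls off the work surface, if the arm or the gripper's body presses on something with over 40 N, if the wrist force passes 120 N, or if a joint passes its speed limit or range.

## Working session

There is one attempt and no reset: what is moved stays moved. The work goes in short steps, Python scripts to look and compute and a tool call to move; the robot and the scene stay as the last step left them, time stands still between calls to the robot, and variables do not carry over. Pictures are saved under pics/ and viewed, and the job is handed in when it is done.

Besides the shell and the picture viewer there is one more tool, called as a command line: name --argument value ..., lists and objects as JSON in quotes. play_rows: Moves the arm, as the interface text tells. Shifts and turns lie within -1 to 1; 1 stands for 0.1 m of shift or pi/2 rad of turn. Its arguments: {"type":"object","properties":{"increments":{"type":"array","items":{"type":"number","minimum":-1,"maximum":1}},"newtons":{"type":"number"}},"required":["increments"]}

```bash
ls; mkdir -p pics
cat > h.py <<'E'
import numpy as np,cv2,pickle
from cell import env
def snap(n,tag):
    s=env.observe(); c=env.camera(n); c['ee_pos']=s['ee_pos'];c['ee_rot']=s['ee_rot']
    cv2.imwrite(f'pics/{tag}.png',c['frame'][:,:,::-1]); pickle.dump(c,open(f'pics/{tag}.pkl','wb')); return c
def load(tag): return pickle.load(open(f'pics/{tag}.pkl','rb'))
def K(c):
    f=192/np.tan(np.radians(c['fov_y'])/2); return np.array([[f,0,c['cx']],[0,f,c['cy']],[0,0,1.]])
def RT(c):
    if 'R' in c and c['R'] is not None: return np.array(c['R']),np.array(c['t'])
    T=np.eye(4);T[:3,:3]=cv2.Rodrigues(np.array(c['ee_rot'],float))[0];T[:3,3]=c['ee_pos']
    M=np.linalg.inv(T@np.array(c['hand_eye'])); return M[:3,:3],M[:3,3]
def proj(c,P):
    R,t=RT(c); return cv2.projectPoints(np.array(P,float).reshape(-1,1,3),cv2.Rodrigues(R)[0],t,K(c),np.array(c['distortion'],float))[0][:,0]
def onz(c,uv,z):
    R,t=RT(c); u=cv2.undistortPoints(np.array(uv,float).reshape(-1,1,2),K(c),np.array(c['distortion'],float))[:,0]
    d=np.c_[u,np.ones(len(u))]@R; o=-R.T@t; return o+d*((z-o[2])/d[:,2])[:,None]
E
python3 - <<'E'
from h import *
s=env.observe(); print(s)
for n in('top','side','wrist'): c=snap(n,n+'0'); print(n,c['fov_y'],-RT(c)[0].T@RT(c)[1],RT(c)[0][2])
E
```

```text
pics
{'clock': 0.0, 'joint_positions': array([ 1.25117937,  0.38387233,  0.04383004,  1.59958247, -0.01792117,
        1.16118629, -0.04990863]), 'qd': array([-1.98724949e-04, -3.27409387e-04,  9.91361919e-04,  8.35397846e-04,
        1.75671776e-03, -9.14904911e-05,  1.19675447e-03]), 'tau': array([-4.46099839e-04, -4.33457172e+01,  1.02416329e+00, -2.49513209e+01,
        1.06503195e-02,  1.12533494e-02, -1.91436499e-05]), 'ee_pos': array([ 0.14279616, -0.63315213,  0.22985904]), 'ee_rot': array([-2.45250949,  1.96086418,  0.00337446]), 'force': array([-0.14478579,  0.43029595,  0.21606044]), 'wrist_torque': array([ 0.02022097,  0.08305552, -0.0423016 ]), 'width': 0.08582369645304293}
top 52.26524079167872 [0.4432277  0.03583939 1.51830167] [ 0.05448962  0.00993553 -0.9984649 ]
side 52.746327551109836 [ 0.44289436 -0.7182818   0.98571223] [ 0.06720389  0.66878348 -0.74041359]
wrist 59.83637267603155 [ 0.22393225 -0.6152813   0.37203045] [-0.31805097 -0.06969931 -0.94550811]
```

View pics/top0.png

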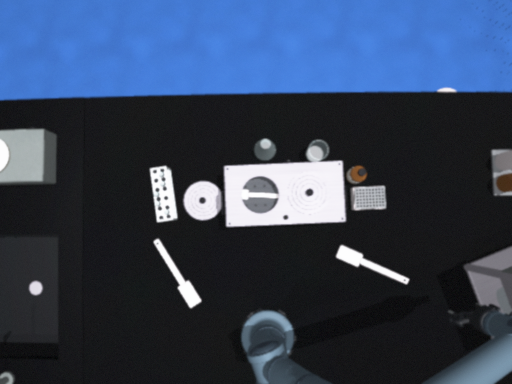

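View pics/side0.png

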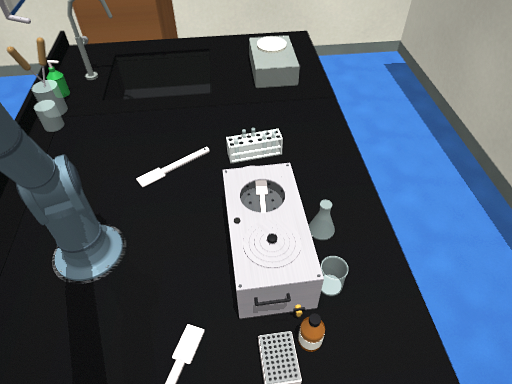

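The open hole is at top-view (261,195), the covered one at (309,192). Paddle candidates are the one in the hole at top (262,195), and two larger ones on the bench at (178,273) and (372,263). The job's paddle is the one in the bath. Next, a close crop.

Run:
```python
from h import *
a=load('top0')['frame'][145:240,210:360,::-1]; b=load('side0')['frame'][155:320,210:335,::-1]
cv2.imwrite('pics/ct.png',cv2.resize(a,None,fx=5,fy=5,interpolation=cv2.INTER_CUBIC))
cv2.imwrite('pics/cs.png',cv2.resize(b,None,fx=3.6,fy=3.6,interpolation=cv2.INTER_CUBIC))
```

```text
(no output)
```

View pics/ct.png

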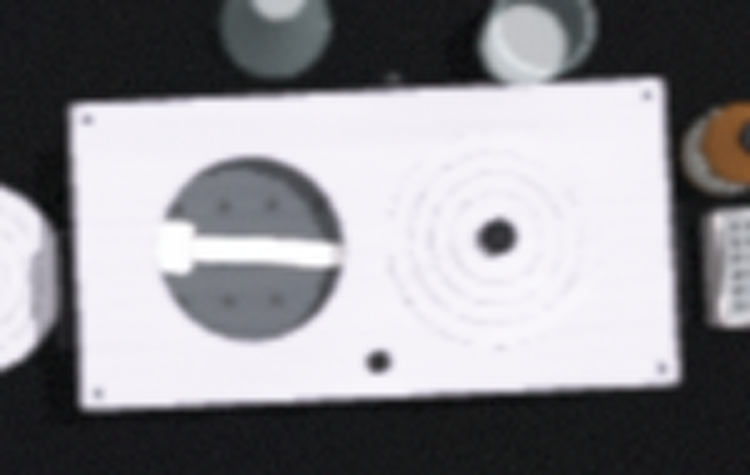

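View pics/cs.png

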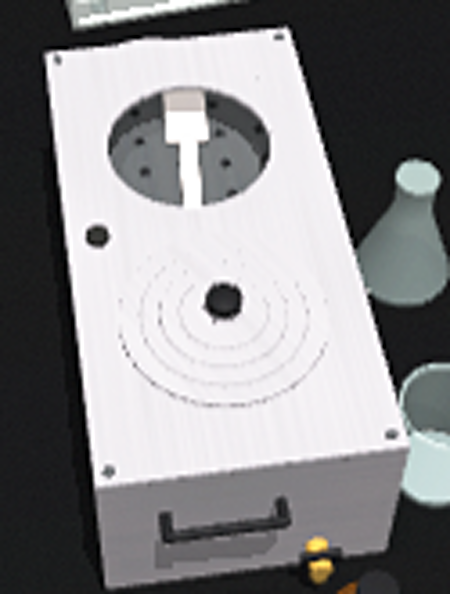

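View pics/wrist0.png

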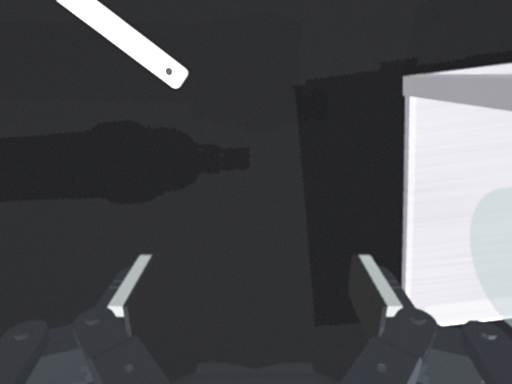

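Run:
```python
from h import *
c=load('top0'); d=load('side0')
f=lambda L:np.array(L)/5.+np.array([209.6,144.6])
g=lambda L:np.array(L)/3.6+np.array([209.6,154.6])
D=onz(c,f([[70,104],[663,80],[680,383],[82,408]]),.165);print('deck',D,D.mean(0));print([np.linalg.norm(D[i]-D[i-1]) for i in range(4)])
S=onz(d,g([[46,52],[288,28],[408,445],[98,488]]),.165);print('deckside',S,S.mean(0))
print('hole',onz(c,f([[251,249]]),.165), onz(d,g([[190,147]]),.165))
print('paddle top: blade L at hole, blade shoulder, handle R', onz(c,f([[160,247],[193,250],[340,255]]),.125))
print('side: shoulder, near handle',onz(d,g([[187,140],[193,205]]),.125))
```

```text
deck [[ 0.63744457  0.14377627  0.165     ]
 [ 0.64820137 -0.26992472  0.165     ]
 [ 0.43713548 -0.27595724  0.165     ]
 [ 0.42594031  0.1376226   0.165     ]] [ 0.53718043 -0.06612077  0.165     ]
[np.float64(0.211593763010982), np.float64(0.4138408051497581), np.float64(0.21115208033466956), np.float64(0.41373133587314703)]
deckside [[ 0.42559365  0.14071221  0.165     ]
 [ 0.63397363  0.14603593  0.165     ]
 [ 0.64603206 -0.26330035  0.165     ]
 [ 0.43882767 -0.27142299  0.165     ]] [ 0.53610675 -0.0619938   0.165     ]
hole [[0.53428968 0.0192221  0.165     ]] [[0.53385933 0.01877683 0.165     ]]
paddle top: blade L at hole, blade shoulder, handle R [[ 0.53937343  0.08365479  0.125     ]
 [ 0.53687811  0.06012442  0.125     ]
 [ 0.53175814 -0.0446672   0.125     ]]
side: shoulder, near handle [[ 0.53673975  0.06283058  0.125     ]
 [ 0.53322067 -0.00789263  0.125     ]]
```

```bash
cat >> h.py <<'E'
from scipy.spatial.transform import Rotation as Ro
P=np.array([.047,.9989,0])
def Rt(th,sgn=None,roll=0):
    # tool z = down tilted; th = paddle tilt (blade up). 
    x=np.cross(P,[0,0,1.]); A=Ro.from_rotvec(x*np.radians(th)).as_matrix()
    R0=np.column_stack([-x*sgn,P*sgn*-1*-1,np.zeros(3)]); R0[:,2]=np.cross(R0[:,0],R0[:,1]); return A@R0
def inc(pos,R=None):
    s=env.observe(); C=Ro.from_rotvec(s['ee_rot']).as_matrix()
    d=C.T@(np.array(pos)-s['ee_pos'])/.1
    w=np.zeros(3) if R is None else Ro.from_matrix(C.T@R).as_rotvec()/(np.pi/2)
    print('t',round(s['clock'],2),'pos',s['ee_pos'].round(4),'F',np.round(s['force'],1),'w',round(s['width'],4),'\ninc',d.round(3),w.round(3)); return d,w
E
python3 - <<'E'
from h import *
C=Ro.from_rotvec(env.observe()['ee_rot']).as_matrix();print(C.round(3))
for s in(1,-1):
    print(Rt(0,s).round(2)); inc([.536,.043,.29],Rt(0,s))
c=load('wrist0');print(np.array(c['hand_eye']).round(3))
E
```

```text
[[ 0.22  -0.975 -0.001]
 [-0.975 -0.22   0.002]
 [-0.002  0.    -1.   ]]
[[-1.    0.05  0.  ]
 [ 0.05  1.    0.  ]
 [ 0.    0.   -1.  ]]
t 0.15 pos [ 0.1428 -0.6334  0.2302] F [-0.5  1.5 -0.1] w 0.0853 
inc [-5.734 -5.324 -0.587] [1.000e-03 1.000e-03 1.171e+00]
[[ 1.   -0.05  0.  ]
 [-0.05 -1.    0.  ]
 [ 0.    0.   -1.  ]]
t 0.15 pos [ 0.1428 -0.6334  0.2302] F [-0.5  1.5 -0.1] w 0.0853 
inc [-5.734 -5.324 -0.587] [-0.001  0.001 -0.829]
[[ 1.     0.001  0.    -0.   ]
 [-0.001  0.946  0.325 -0.083]
 [ 0.    -0.325  0.946 -0.142]
 [ 0.     0.     0.     1.   ]]
```

play_rows --increments '[-1,-0.5,-0.46,-0.6,0,0,-0.11,-1,-1,-0.93,-0.6,0,0,-0.22,-1,-1,-0.93,-0.6,0,0,-0.33,-1,-1,-0.93,-0.6,0,0,-0.44,-1,-1,-0.93,-0.6,0,0,-0.55,-1,-1,-0.93,-0.6,0,0,-0.66,-1,-1,-0.93,-0.6,0,0,-0.77,-1,-1,-0.93,-0.6,0,0,-0.83]'

```text
clock: 1.15
ee_pos: [0.2113, -0.5151, 0.2899]
ee_rot: [-3.138, 0.065, 0.002]
force: [0.8, -0.3, -0.1]
width: 0.0854
```

Run:
```python
from h import *
inc([.536,.043,.29],Rt(0,-1))
```

```text
t 1.15 pos [ 0.2113 -0.5151  0.2899] F [ 0.8 -0.3 -0.1] w 0.0854 
inc [ 3.011 -5.712  0.012] [-0.002  0.001  0.003]
```

play_rows --increments '[0,0.3,-0.5,0,0,0,0,0,0.6,-1,0,0,0,0,0,0.6,-1,0,0,0,0]'

```text
clock: 1.52
ee_pos: [0.2795, -0.4129, 0.29]
ee_rot: [-3.137, 0.049, 0.0]
force: [0.1, -0.3, 0.2]
width: 0.0426
```

play_rows --increments '[0,0.3,-0.5,0,0,0,0,0,0.6,-1,0,0,0,0,0,0.6,-1,0,0,0,0]'

```text
clock: 1.9
ee_pos: [0.3455, -0.3106, 0.2906]
ee_rot: [-3.136, 0.034, -0.001]
force: [1.0, -1.6, 0.3]
width: 0.0426
```

play_rows --increments '[0,0.3,-0.5,0,0,0,0,0,0.6,-1,0,0,0,0,0,0.6,-1,0,0,0,0]'

```text
clock: 2.28
ee_pos: [0.41, -0.2084, 0.2915]
ee_rot: [-3.136, 0.021, -0.003]
force: [-0.2, -0.6, 0.1]
width: 0.0425
```

play_rows --increments '[0,0.3,-0.5,0,0,0,0,0,0.6,-1,0,0,0,0,0,0.6,-1,0,0,0,0]'

```text
clock: 2.65
ee_pos: [0.4731, -0.1062, 0.2925]
ee_rot: [-3.135, 0.01, -0.005]
force: [-0.7, 0.3, -0.1]
width: 0.0428
```

play_rows --increments '[0,0.3,-0.5,0,0,0,0,0,0.6,-1,0,0,0,0,0,0.6,-1,0,0,0,0]'

```text
clock: 3.02
ee_pos: [0.5351, -0.0038, 0.2933]
ee_rot: [-3.132, 0.0, -0.006]
force: [-0.6, -0.7, 0.5]
width: 0.0426
```

Run:
```python
from h import *
inc([.536,.043,.25],Rt(0,-1))
print(env.observe()['joint_positions'].round(2)); snap('wrist','w1')
```

```text
t 3.02 pos [ 0.5351 -0.0038  0.2933] F [-0.6 -0.7  0.5] w 0.0426 
inc [ 0.008 -0.463  0.437] [-0.006 -0.002  0.03 ]
[ 0.59  0.17 -0.72  1.77  0.11  1.23 -0.16]
```

View pics/w1.png

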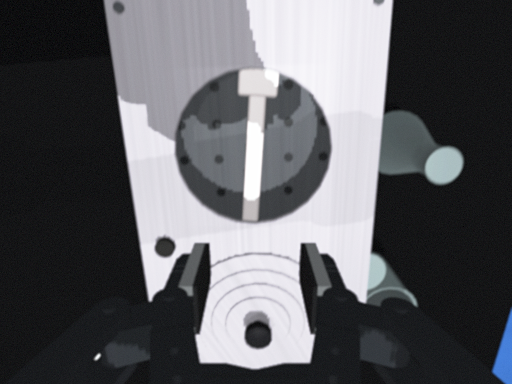

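Run:
```python
from h import *
c=load('w1')
cv2.imwrite('pics/w1c.png',cv2.resize(c['frame'][55:235,165:345,::-1],None,fx=3.3,fy=3.3,interpolation=cv2.INTER_CUBIC))
```

```text
(no output)
```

View pics/w1c.png

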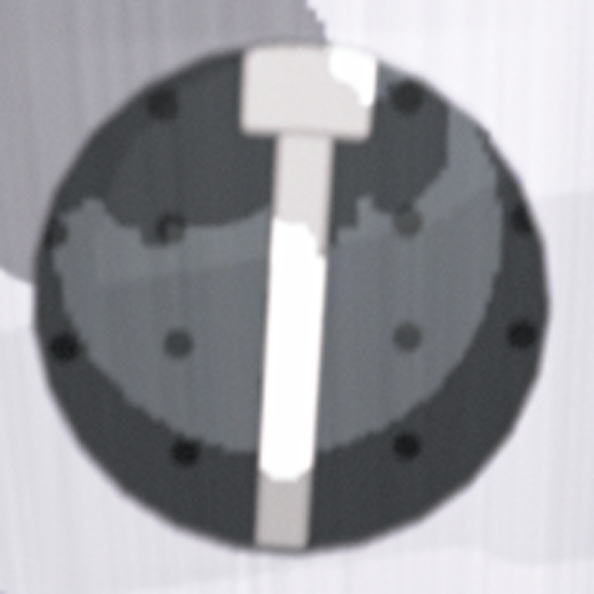

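Run:
```python
from h import *
c=load('w1'); f=lambda L:np.array(L)/3.3+np.array([164.7,54.7])
print('hole L R T B',onz(c,f([[35,297],[549,297],[300,42],[290,552]]),.165).round(4))
print('shoulder',onz(c,f([[305,136]]),.125).round(4),'handle pts',onz(c,f([[303,150],[293,345],[282,547]]),.127).round(4), 'blade corner w',onz(c,f([[243,132],[370,137]]),.125).round(4))
```

```text
hole L R T B [[ 0.4697  0.0267  0.165 ]
 [ 0.5976  0.0266  0.165 ]
 [ 0.5355  0.0864  0.165 ]
 [ 0.533  -0.0425  0.165 ]]
shoulder [[0.5371 0.0633 0.125 ]] handle pts [[ 0.5366  0.0597  0.127 ]
 [ 0.5338  0.0054  0.127 ]
 [ 0.5304 -0.0578  0.127 ]] blade corner w [[0.5202 0.0644 0.125 ]
 [0.5549 0.0631 0.125 ]]
```

Run:
```python
from h import *
inc([.536,.045,.20],Rt(0,-1))
```

```text
t 3.08 pos [ 0.5341 -0.0072  0.2928] F [ 0.3 -1.3 -0.8] w 0.0425 
inc [ 0.014 -0.515  0.932] [-0.005 -0.001  0.027]
```

play_rows --increments '[0,0.014,-0.515,0.3,-0.005,0,0.027,0,0.014,-0.515,0.6,-0.005,0,0.027,0,0.014,-0.515,0.93,-0.005,0,0.027,0,0.014,-0.515,0.93,-0.005,0,0.027,0,0.014,-0.515,0.93,-0.005,0,0.027]'

```text
clock: 3.7
ee_pos: [0.5367, 0.0426, 0.201]
ee_rot: [3.139, -0.079, 0.005]
force: [0.8, 1.2, 0.6]
width: 0.0422
```

Run:
```python
from h import *
snap('wrist','w2')
inc([.536,.045,.118],Rt(0,-1))
```

```text
t 3.75 pos [0.5372 0.0433 0.2017] F [-0.   0.2  0.4] w 0.0427 
inc [-0.017 -0.018  0.837] [ 0.001 -0.003 -0.002]
```

View pics/w2.png

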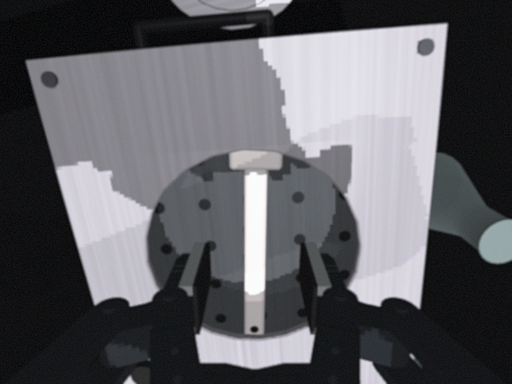

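play_rows --increments '[0,-0.015,-0.018,0.3,0,0,0,0,-0.015,-0.018,0.55,0,0,0,0,-0.015,-0.018,0.7,0,0,0,0,-0.015,-0.018,0.78,0,0,0,0,-0.015,-0.018,0.8,0,0,0,0,-0.015,-0.018,0.8,0,0,0]'

```text
clock: 4.5
ee_pos: [0.5368, 0.0452, 0.1224]
ee_rot: [3.139, -0.078, 0.009]
force: [-0.7, -0.4, -0.7]
width: 0.0422
```

Run:
```python
from h import *
snap('wrist','w3')
inc([.536,.045,.118],Rt(0,-1))
```

```text
t 4.55 pos [0.5369 0.0452 0.1225] F [-0.4 -0.7  0.7] w 0.0424 
inc [-0.009  0.002  0.045] [ 0.001 -0.004 -0.002]
```

View pics/w3.png

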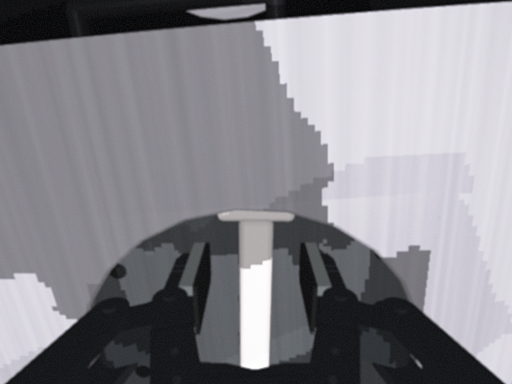

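play_rows --increments '[0,-0.005,0,0.04,0,0,0,0.3,-0.005,0,0.04,0,0,0,0.7,-0.005,0,0.04,0,0,0,1,-0.005,0,0.04,0,0,0,1,-0.005,0,0.04,0,0,0,1,-0.005,0,0.04,0,0,0]' --newtons 50

```text
clock: 5.3
ee_pos: [0.5366, 0.0453, 0.1187]
ee_rot: [3.139, -0.078, 0.01]
force: [0.3, -0.3, 1.8]
width: 0.0141
```

Run:
```python
from h import *
snap('wrist','w4')
inc([.536,.045,.118],Rt(0,-1))
```

```text
t 5.35 pos [0.5366 0.0453 0.1187] F [-0.1  0.   1.4] w 0.0143 
inc [-0.006  0.003  0.007] [ 0.001 -0.004 -0.002]
```

View pics/w4.png

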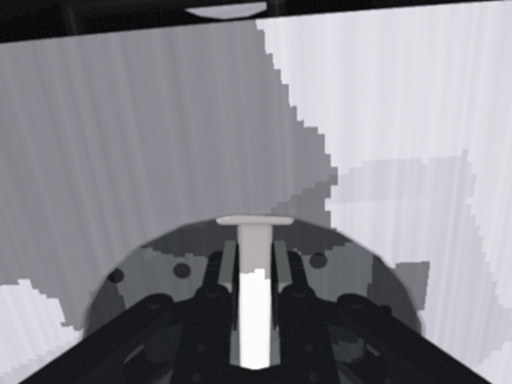

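play_rows --increments '[1,0,0,-0.07,0,0,0,1,0,0.15,-0.07,0,0,0,1,0,0.3,-0.07,0,0,0,1,0,0.45,-0.07,0,0,0,1,0,0.52,-0.07,0,0,0,1,0,0.52,-0.07,0,0,0]' --newtons 60

```text
clock: 6.1
ee_pos: [0.5339, -0.0078, 0.1256]
ee_rot: [3.139, -0.081, 0.01]
force: [-0.1, 0.1, -0.6]
width: 0.014
```

Run:
```python
from h import *
snap('wrist','w5')
inc([.536,.045,.118],Rt(0,-1))
```

```text
t 6.15 pos [ 0.534  -0.0068  0.1258] F [0.3 0.3 0.5] w 0.0139 
inc [-0.006 -0.519  0.077] [ 0.001 -0.004 -0.002]
```

View pics/w5.png

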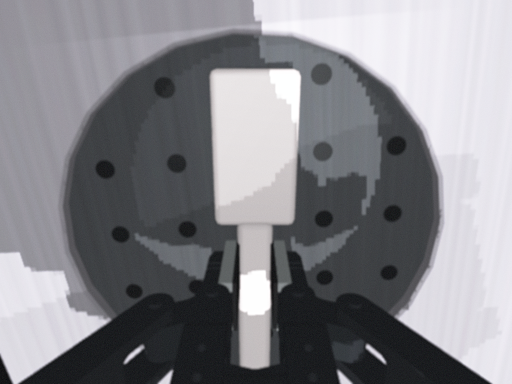

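Run:
```python
from h import *
c=load('w5')
print('bladeend',onz(c,[[255,69],[256,223]],.131).round(4),'hole top',onz(c,[[258,32]],.165).round(4), 'ee',c['ee_pos'])
T=env.observe()
# target: tilt 15 about handle end
G=np.array(T['ee_pos']); 
C=Ro.from_rotvec(T['ee_rot']).as_matrix(); z=-C[:,2]; p=-C[:,1]
for th in (5,10,15):
    x=C[:,0]; A=Ro.from_rotvec(x*np.radians(th)).as_matrix()
    piv=G-p*.128 # underside of handle end (pad tip level)
    pos=piv+A@(G-piv); d=C.T@(pos-G)/.1; w=Ro.from_matrix(C.T@A@C).as_rotvec()/(np.pi/2); print(th,pos.round(4),d.round(3),w.round(3))
```

```text
bladeend [[0.5376 0.0778 0.131 ]
 [0.5347 0.0127 0.131 ]] hole top [[0.5387 0.0872 0.165 ]] ee [ 0.53386712 -0.00781509  0.1256284 ]
5 [ 0.5339 -0.0073  0.1369] [-0.     0.005 -0.112] [ 0.056 -0.    -0.   ]
10 [ 0.5337 -0.0088  0.148 ] [-0.     0.019 -0.222] [0.111 0.    0.   ]
15 [ 0.5335 -0.0112  0.1589] [-0.     0.044 -0.331] [ 0.167  0.    -0.   ]
```

play_rows --increments '[1,0,0.08,-0.02,0.01,0,0,1,0,0.09,-0.09,0.05,0,0,1,0,0.1,-0.17,0.1,0,0,1,0,0.11,-0.26,0.144,0,0,1,0,0.11,-0.26,0.144,0,0,1,0,0.11,-0.26,0.144,0,0]'

```text
clock: 6.9
ee_pos: [0.5331, -0.0173, 0.1517]
ee_rot: [-2.916, 0.071, -0.018]
force: [-0.2, 1.1, 0.6]
width: 0.0146
```

Run:
```python
from h import *
snap('wrist','w6');snap('side','s6')
T=env.observe();C=Ro.from_rotvec(T['ee_rot']).as_matrix();print(C.round(3),T['force'],T['ee_pos'],T['joint_positions'].round(2),T['width'])
a=load('w6')['frame']; b=cv2.resize(load('s6')['frame'][140:300,210:340],None,fx=2.4,fy=2.4)
cv2.imwrite('pics/m6.png',cv2.resize(np.hstack([a,b]),None,fx=.95,fy=.95)[:,:,::-1])
```

```text
[[ 0.999 -0.045  0.017]
 [-0.048 -0.974  0.223]
 [ 0.006 -0.223 -0.975]] [-0.6700888  -0.30468228 -0.51439718] [ 0.53293072 -0.01655088  0.15160715] [ 0.74  0.37 -0.76  1.92  0.03  0.93 -0.05] 0.014042485539517908
```

View pics/m6.png

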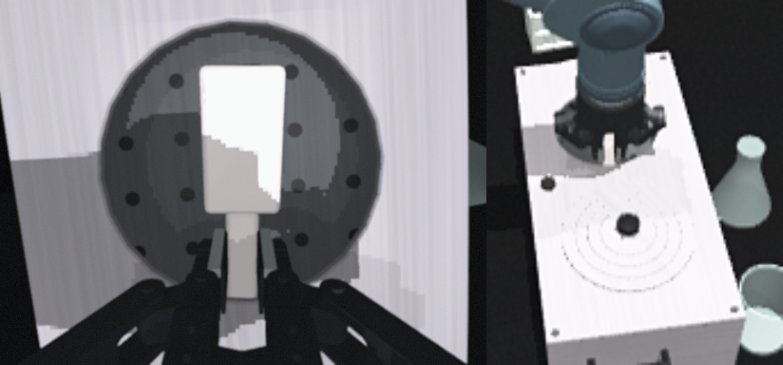

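play_rows --increments '[1,0,-0.1,0,0,0,0,1,0,-0.2,0,0,0,0,1,0,-0.3,0,0,0,0,1,0,-0.4,0,0,0,0,1,0,-0.5,0,0,0,0,1,0,-0.5,0,0,0,0]'

```text
clock: 7.75
ee_pos: [0.5353, 0.0336, 0.1632]
ee_rot: [-2.916, 0.066, -0.018]
force: [-0.2, -0.7, -0.0]
width: 0.0139
```

Run:
```python
from h import *
snap('wrist','w7');snap('side','s7')
T=env.observe();C=Ro.from_rotvec(T['ee_rot']).as_matrix();p=-C[:,1];G=T['ee_pos'];print(p.round(3),T['force'].round(1),T['joint_positions'].round(2),T['width'])
print('tcp',G,'handle end under',G-p*.128,'blade end',G+p*.083)
a=load('w7')['frame']; b=cv2.resize(load('s7')['frame'][140:300,210:340],None,fx=2.4,fy=2.4)
cv2.imwrite('pics/m7.png',cv2.resize(np.hstack([a,b]),None,fx=.95,fy=.95)[:,:,::-1])
```

```text
[0.045 0.974 0.223] [-0.2  0.5 -0. ] [ 0.68  0.35 -0.78  1.92  0.03  0.93 -0.14] 0.013792656511980493
tcp [0.53519022 0.03192633 0.16271434] handle end under [ 0.52938256 -0.09271794  0.13418229] blade end [0.53895612 0.11275034 0.1812156 ]
```

View pics/m7.png

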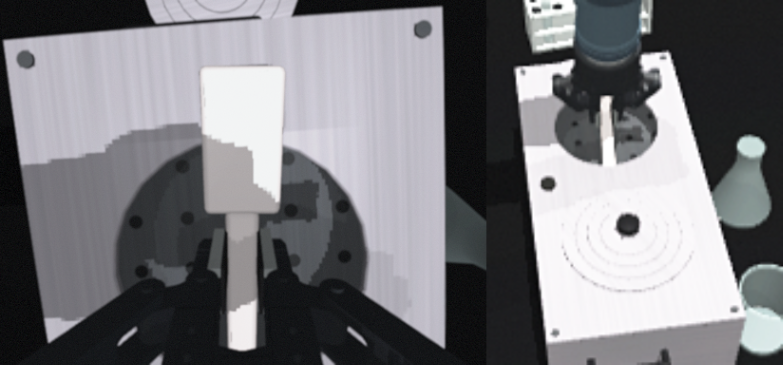

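play_rows --increments '[1,0,-0.12,0.01,0,0,0,1,0,-0.24,0.015,0,0,0,1,0,-0.36,0.015,0,0,0,1,0,-0.48,0.015,0,0,0,1,0,-0.6,0.015,0,0,0,1,0,-0.66,0.015,0,0,0,1,0,-0.66,0.015,0,0,0]'

```text
clock: 8.72
ee_pos: [0.5382, 0.0972, 0.1761]
ee_rot: [-2.916, 0.067, -0.017]
force: [0.7, -0.2, 0.0]
width: 0.014
```

Run:
```python
from h import *
snap('wrist','w8');snap('side','s8')
T=env.observe();C=Ro.from_rotvec(T['ee_rot']).as_matrix();p=-C[:,1];G=T['ee_pos'];print(p.round(3),T['force'].round(1),T['joint_positions'].round(2),T['width'])
print('tcp',G,'handle end under',G-p*.128,'blade end',G+p*.083)
a=load('w8')['frame']; b=cv2.resize(load('s8')['frame'][140:300,210:340],None,fx=2.4,fy=2.4)
cv2.imwrite('pics/m8.png',cv2.resize(np.hstack([a,b]),None,fx=.95,fy=.95)[:,:,::-1])
```

```text
[0.046 0.974 0.222] [ 0.2 -0.8 -0.5] [ 0.58  0.34 -0.81  1.91  0.03  0.93 -0.26] 0.013968449347992429
tcp [0.5381852  0.09605886 0.17579042] handle end under [ 0.53231367 -0.02859528  0.14731462] blade end [0.54199252 0.17688927 0.1942552 ]
```

View pics/m8.png

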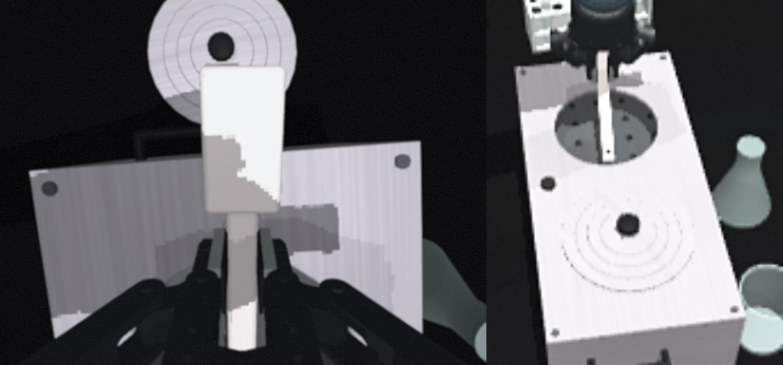

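play_rows --increments '[1,0,-0.05,-0.2,0,0,0,1,0,-0.1,-0.44,0,0,0,1,0,-0.15,-0.66,0,0,0,1,0,-0.22,-0.97,0,0,0,1,0,-0.22,-0.97,0,0,0,1,0,-0.22,-0.97,0,0,0]'

```text
clock: 9.57
ee_pos: [0.5371, 0.0952, 0.2743]
ee_rot: [-2.917, 0.071, -0.015]
force: [0.0, -0.0, -1.7]
width: 0.0139
```

Run:
```python
from h import *
T=env.observe();C=Ro.from_rotvec(T['ee_rot']).as_matrix();p=-C[:,1];G=T['ee_pos'];print(p.round(3),T['force'].round(1),T['joint_positions'].round(2),T['width'])
print('tcp',G,'handle end under',G-p*.128,'blade end',G+p*.083)
inc([.535,-.01,.275],Rt(0,-1))
```

```text
[0.047 0.974 0.222] [ 0.  -0.  -1.7] [ 0.63  0.22 -0.85  1.81 -0.06  1.13 -0.22] 0.013947429895018699
tcp [0.53711032 0.09515751 0.27430887] handle end under [ 0.53109818 -0.02950994  0.24592083] blade end [0.54100881 0.17599656 0.29271674]
t 9.57 pos [0.5371 0.0952 0.2743] F [ 0.  -0.  -1.7] w 0.0139 
inc [ 0.031  1.024 -0.24 ] [-0.142 -0.003 -0.001]
```

play_rows --increments '[1,0.01,0.2,-0.08,-0.03,0,0,1,0.02,0.4,-0.15,-0.06,0,0,1,0.03,0.6,-0.22,-0.09,0,0,1,0.03,0.8,-0.28,-0.12,0,0,1,0.03,0.99,-0.34,-0.142,0,0,1,0.03,0.99,-0.34,-0.142,0,0,1,0.03,0.99,-0.34,-0.142,0,0,1,0.03,0.99,-0.34,-0.142,0,0]'

```text
clock: 10.58
ee_pos: [0.5348, -0.0082, 0.2853]
ee_rot: [-3.14, 0.076, -0.007]
force: [1.6, -0.9, 0.4]
width: 0.0138
```

Run:
```python
from h import *
snap('wrist','w9');snap('side','s9');snap('top','t9')
T=env.observe();C=Ro.from_rotvec(T['ee_rot']).as_matrix();p=-C[:,1];G=T['ee_pos'];print(p.round(3),T['force'].round(1),T['qd'].round(3),T['width'])
print('tcp',G,'handle end under',G-p*.128,'blade end',G+p*.083)
a=cv2.resize(load('w9')['frame'],(400,300)); b=cv2.resize(load('s9')['frame'],(400,300));t=cv2.resize(load('t9')['frame'][120:300,130:400],(450,300))
cv2.imwrite('pics/m9.png',np.vstack([np.hstack([a,b]),np.hstack([t,np.zeros((300,350,3),np.uint8)])])[:,:,::-1])
```

```text
[0.049 0.999 0.001] [-0.2 -0.  -1.7] [ 0.001  0.     0.003 -0.     0.001  0.001 -0.001] 0.014067489219803012
tcp [ 0.53490073 -0.00849991  0.2855109 ] handle end under [ 0.5286817  -0.1363487   0.28540597] blade end [0.53893337 0.07440204 0.28557894]
```

View pics/m9.png

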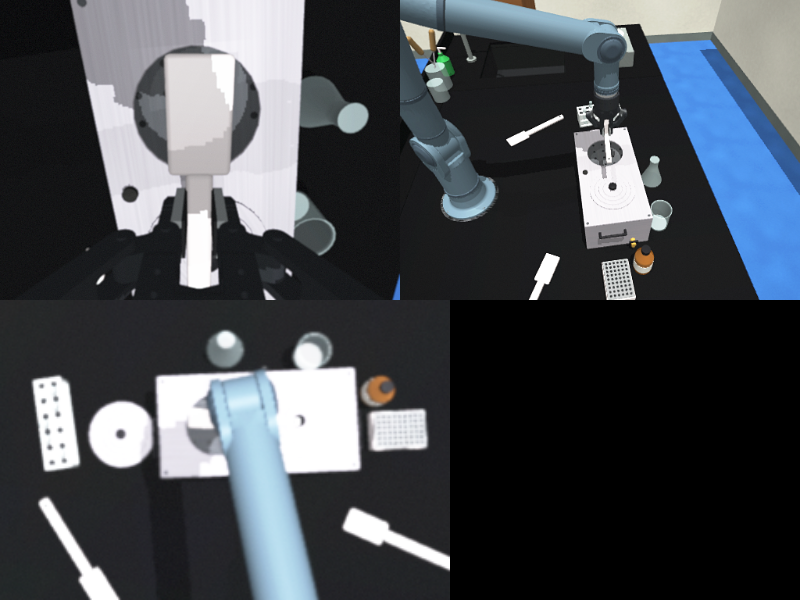

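The paddle is level and held about 12 cm above the deck. The cover and bystanders haven't moved. I'll check the handle end in the side view against its predicted pixel before handing in.

Run:
```python
from h import *
c=load('s9'); print(proj(c,[[.5287,-.1363,.2904],[.5389,.0744,.2904]]).round(0))
cv2.imwrite('pics/s9c.png',cv2.resize(c['frame'][140:300,210:340,::-1],None,fx=3.6,fy=3.6))
```

```text
[[268. 208.]
 [262. 149.]]
```

View pics/s9c.png

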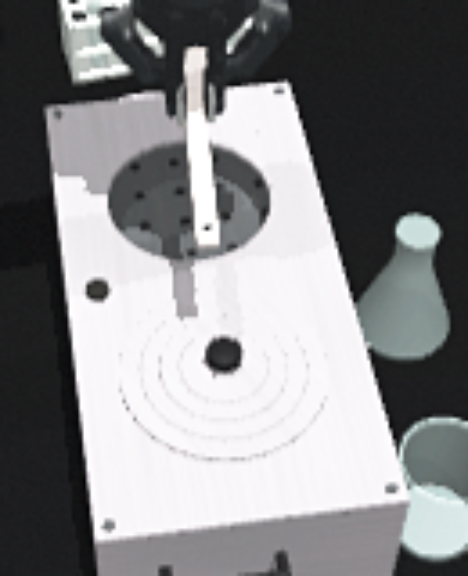

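```bash
python3 -c "
from h import *
print(env.observe()['qd'].round(4)); print(env.sign_off())"
```

```text
[ 0.0006  0.0003  0.0031 -0.      0.001   0.0009 -0.0012]
the job is handed in; nothing more can be done
None
```

The paddle is out of the bath. I handed the job in with it held still and level about 12 cm above the deck, its full length over the bath. It took about 11 s of the 45 s.

- **How it came out:** I gripped the handle just behind the blade and slid the paddle under the deck until the blade end lay in the open hole. I then tilted it 13° blade-up, drew it out along its own axis, raised it clear and levelled it over the bath.
- **Forces:** every wrist reading I took stayed under 2 N, with no sign of it catching on the deck.
- **Last checks:** the arm was at rest (joint speeds at most 0.003 rad/s). In the side view the handle end was at pixel (268, 208), where I predicted it. The cover, the other bench items and the two larger paddles looked undisturbed.
- **One disagreement:** the gripper showed about 14 mm across a handle listed as 16 mm. The reading held steady at about 14 mm and the paddle did not slip, so I put it down to sensor offset or pad softness.

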